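Sort seized from free flap-lid condiment boxes

TASK

Test each of the three steel flap-lid boxes by pressing its thumb lever down as far as it will go. Stand the boxes whose flap lifts freely, with the flaps left up, in the steel pan with the hinged lid (stock) and any box whose lever is seized and barely gives in the open grey tray (repair), all flat on the bottom; never lay a box over or disturb the other things on the counter. Finish by swinging the pan's lid shut.

Things in the scene. Friction and masses are not known exactly. Their poses are not given: they have to be found in the camera images.
- box_a_mid (a point): Centre of flap-lid box A (three look alike), 21 above its underside; z up. Loose steel condiment box, 80 long (x) x 54 wide (y, grip across it) x 43 high, about 0.33 kg. Top: hinge along y at x=+5, 43 above the underside; in front of it (-x) a hinged flap, behind it (+x) fixed steel with a thumb lever above it. Flap raised: front edge 65 above the underside.
- lever_a (a point): Centre of the rolled tip (radius 3) of box A's thumb lever, 22 wide, one piece with the flap, sloping up and back from the hinge: tip 28 behind the hinge and 20 above it at first. Press it straight down to lift the flap. Free: sinks about 16 under some 1 N. Seized: needs about 3 N, gives about 3, stops hard. Either stays where it is left.
- flap_a (a joint): Flap angle of box A in rad: 0 shut, grows as the lever goes down and the flap lifts; a free one stops at 0.50, a seized one at 0.09.
- box_b_mid (a point): Centre of flap-lid box B (three look alike), 21 above its underside; z up. Loose steel condiment box, 80 long (x) x 54 wide (y, grip across it) x 43 high, about 0.33 kg. Top: hinge along y at x=+5, 43 above the underside; in front of it (-x) a hinged flap, behind it (+x) fixed steel with a thumb lever above it. Flap raised: front edge 65 above the underside.
- lever_b (a point): Centre of the rolled tip (radius 3) of box B's thumb lever, 22 wide, one piece with the flap, sloping up and back from the hinge: tip 28 behind the hinge and 20 above it at first. Press it straight down to lift the flap. Free: sinks about 16 under some 1 N. Seized: needs about 3 N, gives about 3, stops hard. Either stays where it is left.
- flap_b (a joint): Flap angle of box B in rad: 0 shut, grows as the lever goes down and the flap lifts; a free one stops at 0.50, a seized one at 0.09.
- box_c_mid (a point): Centre of flap-lid box C (three look alike), 21 above its underside; z up. Loose steel condiment box, 80 long (x) x 54 wide (y, grip across it) x 43 high, about 0.33 kg. Top: hinge along y at x=+5, 43 above the underside; in front of it (-x) a hinged flap, behind it (+x) fixed steel with a thumb lever above it. Flap raised: front edge 65 above the underside.
- lever_c (a point): Centre of the rolled tip (radius 3) of box C's thumb lever, 22 wide, one piece with the flap, sloping up and back from the hinge: tip 28 behind the hinge and 20 above it at first. Press it straight down to lift the flap. Free: sinks about 16 under some 1 N. Seized: needs about 3 N, gives about 3, stops hard. Either stays where it is left.
- flap_c (a joint): Flap angle of box C in rad: 0 shut, grows as the lever goes down and the flap lifts; a free one stops at 0.50, a seized one at 0.09.
- pan: Stock pan: fixed steel pan, outside 150 (its x) x 222 (its y) x 78 high, walls and floor 5 thick, with a hinged lid. Origin: centre of its underside; its x axis points from front to hinge. It takes two boxes side by side along its y, each with its 80 length along the pan's x, with the flaps up and the lid shut.
- pan_lid (a joint): Angle of the stock pan's lid in rad: 0 shut flat, 1.57 upright, 1.90 leaning back open (start). Steel plate 152 from hinge to front edge, plus a 10 lip, 224 wide, 4 thick, 0.25 kg, on a free hinge along the pan's y at x=+75, 79 above the pan's underside; it falls shut by itself once past upright.
- tray: Repair tray: fixed open grey plastic tray, 150 (x) x 222 (y) x 35 high, walls and floor 5 thick, no lid. Origin: centre of its underside.
- shaker: Bystander: glass shaker, diameter 36, height 70, loose; origin centre of underside. Leave alone.
- cups: Bystander: stack of white portion cups, diameter 58, height 62, loose; origin centre of underside. Leave alone.
- tub: Bystander: white ceramic sauce tub, diameter 58, height 45, loose; origin centre of underside. Leave alone.
- squeeze: Bystander: red squeeze bottle, diameter 56, height 170, loose; origin centre of underside. Leave alone.
- pump: Bystander: hand-gel pump bottle, diameter 64, height 177, loose; origin centre of underside. Leave alone.
- napkins: Bystander: block of paper napkins, 90 x 90 x 50 high, loose; origin centre of underside. Leave alone.
There are look-alikes about, which are no part of the job. Leave any brown or purple look-alike of the part that bears box_c_mid alone.

How it is judged:
On the way:
1. all three levers have been pressed as far as they go (the two free flaps stay lifted beyond 0.35 rad, the seized one beyond 0.05 rad) (((value of joint flap_a above 0.05 rad and value of joint each of flap_b, flap_c above 0.35 rad) or (value of joint each of flap_a, flap_c above 0.35 rad and value of joint flap_b above 0.05 rad) or (value of joint each of flap_a, flap_b above 0.35 rad and value of joint flap_c above 0.05 rad))), for 0.2 s.
At the end, for the whole second after the job is handed in: The two free boxes stand flat on the floor of the stock pan with their flaps still up (over 0.35 rad) and the seized box flat on the floor of the repair tray (centre inside the walls and under 35 mm high, tilt under 0.15 rad), and the pan's lid is shut (under 0.05 rad) (((x of box_a_mid in the frame of tray between -0.07 and 0.07 m and y of box_a_mid in the frame of tray between -0.105 and 0.105 m and height (world z) of each of box_a_mid, box_b_mid, box_c_mid below 0.035 m and angle between each of box_a_mid, box_b_mid, box_c_mid's own z axis and vertical below 0.15 rad and x of box_b_mid in the frame of pan between -0.07 and 0.07 m and y of box_b_mid in the frame of pan between -0.105 and 0.105 m and value of joint each of flap_b, flap_c above 0.35 rad and x of box_c_mid in the frame of pan between -0.07 and 0.07 m and y of box_c_mid in the frame of pan between -0.105 and 0.105 m) or (x of box_a_mid in the frame of pan between -0.07 and 0.07 m and y of box_a_mid in the frame of pan between -0.105 and 0.105 m and height (world z) of each of box_a_mid, box_b_mid, box_c_mid below 0.035 m and angle between each of box_a_mid, box_b_mid, box_c_mid's own z axis and vertical below 0.15 rad and value of joint each of flap_a, flap_c above 0.35 rad and x of box_b_mid in the frame of tray between -0.07 and 0.07 m and y of box_b_mid in the frame of tray between -0.105 and 0.105 m and x of box_c_mid in the frame of pan between -0.07 and 0.07 m and y of box_c_mid in the frame of pan between -0.105 and 0.105 m) or (x of box_a_mid in the frame of pan between -0.07 and 0.07 m and y of box_a_mid in the frame of pan between -0.105 and 0.105 m and height (world z) of each of box_a_mid, box_b_mid, box_c_mid below 0.035 m and angle between each of box_a_mid, box_b_mid, box_c_mid's own z axis and vertical below 0.15 rad and value of joint each of flap_a, flap_b above 0.35 rad and x of box_b_mid in the frame of pan between -0.07 and 0.07 m and y of box_b_mid in the frame of pan between -0.105 and 0.105 m and x of box_c_mid in the frame of tray between -0.07 and 0.07 m and y of box_c_mid in the frame of tray between -0.105 and 0.105 m)) and value of joint pan_lid below 0.05 rad); the robot touches nothing.
It fails at once if a bystander is moved more than 30 mm (distance of any of shaker, cups, tub, squeeze, pump, napkins from where it was at the start of the episode above 0.03 m).
It fails at once if a box is laid over (tilt over 0.9 rad) (angle between any of box_a_mid, box_b_mid, box_c_mid's own z axis and vertical above 0.9 rad).
It also fails if it takes over 72 s, if anything falls off the work surface, if the arm or the gripper's body presses on something with over 40 N, if the wrist force passes 120 N, or if a joint passes its speed limit or range.

ROBOT

A 6-joint arm with a two-finger parallel gripper is mounted at the origin on the work surface. World frame = base frame: x ahead of the robot, y to its left, z up, the work surface at z = 0. Lengths are in m, angles in rad, forces in N, time in s.
With the tool pointing down it reaches from about 0.35 to 0.975 m from the base axis. Payload 7.1 kg.
Tool frame: the origin (TCP) lies midway between the tips of the shut fingers; the grasp point (between the pads) lies 19 mm behind it; z points along the fingers, y is the line along which they close (so a half turn about z gives the same grasp; the last joint's range is limited). The gripper opens to 88 mm and grips with 3 to 60 N. Pads are 20 mm wide; open, the fingers measure 115 mm over their backs; the gripper's body (75 mm by 178 mm) begins 61 mm behind the grasp point.
Start: joints at [-1.235, 0.423, 1.63, -0, 1.089, -0.019], TCP at [0.217, -0.586, 0.223] pointing down, gripper open.
Joint ranges: [-3, 3], [-0.9, 2.11], [0.09, 2.58], [-1.31, 4.45], [0.11, 2.69], [-2.54, 2.54]. Speed limits (rad/s): [2.39, 2.39, 3.01, 3.14, 3.14, 3.14].

INTERFACE

Orientations are given as a unit quaternion [w, x, y, z].
In Python, from bench import * gives the robot as it stands.
- The arm moves only by the tool arm_command, never from a script. Its argument "rows" is a list of rows, each a list of 7 numbers: the turn, a rotation vector about the tool's x, y, z in rad, then the shift along the tool's x, y, z in mm, then the opening, from 0 (shut) to 1 (fully open). In form: [[wx, wy, wz, dx, dy, dz, gripper], ...]. A call has exactly 8 rows; each row is the pose to reach, as a shift and turn from the pose commanded when the call began, along the tool's axes at that moment; what a row does not reach only later rows make up. A row lasts 1/8 s, in which the tool goes at most 62.5 mm and 10.7 degrees, less where a joint would pass 70% of its speed; a pose out of reach is approached as far as the arm can. A call with a gripper value outside its range is refused whole. The fingers move at their own pace and stop on an object; "grip_force" is the grip in N (left out, the last holds). Time passes only in rows, so rows that repeat a pose let the fingers close, or fill a call up. It gives the time, the measured TCP pose, the force, the opening and the grip force at its end, in the units of the state.
- get_obs(): the state, without advancing time (a new reading comes with each control period).
- get_image(name): name is "side" or "top"; returns a dict with "frame" (384x512x3 uint8, blue, green, red), "range_z" (384x512 float32, m along the optical axis (not along the pixel's ray), 0 where there is no reading), "K" (3x3 intrinsics, pixels), "camera_from_world" (4x4, takes a point from world to camera coordinates). Camera axes: x right, y up, looking along -z (the intrinsics and any distortion apply to the point x, -y, -z); pixel columns grow to the right and rows downward; lengths in m; the calibration is good to about 2 mm. A picture is of the moment at which its call begins.
- finish_job(): hands the job in; it is judged then, once.
Trained networks look in a picture, given as the dict that the camera call returned (one of the last four; its "shot" number tells which), for a name from the list of things; names that differ only in an ending like _2 or _b are one class to them, and where a whole thing is asked for, a point or a joint stands for the part that bears it (a point fixed in the world has none). Each returns a list of dicts, best first, with "p" (0 to 1); they miss things now and then, are a little off and sometimes report something else, mostly with a low value. They report only what shows in the picture. A call takes as long as a camera call. They do not tell look-alikes from the thing itself.
- cut_out(picture, name): "pixels" (384x512 bool, what is visible of it) and "pixel" ([column, row] in pixels, amid what is visible of it).
The state is a dict: "time": time; "joint_positions": joint angles; "qvel": joint speeds; "tau": joint torques, N m; "eef_pos": TCP position; "orientation": TCP orientation; "ft_force": force on the tool from outside, world axes, zero at the start; "moment": the same for the moment, N m; "opening": finger opening in m; "grasp_force": force on a finger pad.
Only numpy, scipy, OpenCV 4.12 (cv2) and the standard library are available. Lean on these libraries where they do the work, as an engineer would, in place of code of your own. Each camera call takes 0.05 s, during which the arm holds its last target. There are 200 camera calls.

## Working session

There is one attempt and no reset: what is moved stays moved. The work goes in short steps, Python scripts to look and compute and a tool call to move; the robot and the scene stay as the last step left them, time stands still between calls to the robot, and variables do not carry over. Pictures are saved under pics/ and viewed, at most 10 in all, crops included, and the job is handed in when it is done.

Besides the shell and the picture viewer there is one more tool, called after ">>>" in YAML: its name, and indented under it one key for each argument. arm_command: Moves the arm, as the interface text tells. Its arguments: {"type":"object","properties":{"rows":{"type":"array","items":{"type":"array","items":{"type":"number"}}},"grip_force":{"type":"number"}},"required":["rows"]}

```bash
mkdir -p pics; cat > h.py <<'E'
from bench import *
import numpy as np, cv2
def world(im, mask=None):
    z=im["range_z"]; K=im["K"]; v,u=np.indices(z.shape)
    x=(u-K[0,2])/K[0,0]*z; y=(v-K[1,2])/K[1,1]*z
    P=np.stack([x,-y,-z,np.ones_like(z)],-1)
    W=P@np.linalg.inv(im["camera_from_world"]).T
    W=W[...,:3]; W[z==0]=np.nan
    return W
E
python3 - <<'E'
from h import *
o=get_obs(); print({k:np.round(v,3) for k,v in o.items()})
for n in ("top","side"):
    im=get_image(n); W=world(im)
    cv2.imwrite(f"pics/{n}0.png",im["frame"]); np.save(f"{n}0.npy",W)
    c=np.linalg.inv(im["camera_from_world"]);print(n,c[:3,3].round(3),im["K"].round(1).tolist(), im.keys())
    for nm in ["box_a_mid","lever_a","pan","pan_lid","tray","shaker","cups","tub","squeeze","pump","napkins"]:
        for r in cut_out(im,nm)[:6]:
            m=r["pixels"]; 
            if r["p"]>.2:
                w=W[m]; print(nm,round(r["p"],2),np.round(r["pixel"]),m.sum(),"med",np.nanmedian(w,0).round(3),"lo",np.nanpercentile(w,3,0).round(3),"hi",np.nanpercentile(w,97,0).round(3))
E
```

```text
{'time': np.float64(0.0), 'joint_positions': array([-1.235,  0.424,  1.631,  0.   ,  1.089, -0.019]), 'qvel': array([-0.   ,  0.001,  0.001,  0.   ,  0.001,  0.002]), 'tau': array([ 1.0000e-03, -5.4463e+01, -2.7367e+01,  6.4000e-02,  2.3000e-02,
       -0.0000e+00]), 'eef_pos': array([ 0.217, -0.586,  0.222]), 'orientation': array([-0.001,  0.984,  0.176, -0.   ]), 'ft_force': array([1.498, 0.053, 0.148]), 'moment': array([ 0.04 , -0.024, -0.017]), 'grasp_force': np.float64(0.0), 'opening': np.float64(0.088)}
top [ 0.502 -0.001  0.898] [[384.3, 0.0, 261.1], [0.0, 384.3, 195.5], [0.0, 0.0, 1.0]] dict_keys(['frame', 'range_z', 'K', 'camera_from_world', 'shot'])
box_a_mid 0.85 [226. 229.] 946 med [0.479 0.086 0.046] lo [0.441 0.055 0.001] hi [0.518 0.116 0.063]
lever_a 0.95 [382. 125.] 645 med [ 0.716 -0.263  0.048] lo [ 0.683 -0.3    0.043] hi [ 0.738 -0.233  0.066]
lever_a 0.89 [308. 240.] 583 med [ 0.455 -0.097  0.047] lo [ 0.428 -0.125  0.043] hi [ 0.493 -0.077  0.065]
lever_a 0.84 [211. 298.] 578 med [0.322 0.113 0.047] lo [0.3   0.087 0.043] hi [0.345 0.156 0.064]
lever_a 0.81 [38
[... 3422 characters left out ...]
0. 231.] 533 med [0.371 0.002 0.043] lo [ 0.352 -0.064 -0.   ] hi [0.387 0.008 0.071]
cups 0.77 [218. 261.] 243 med [0.595 0.151 0.061] lo [0.583 0.133 0.037] hi [0.618 0.172 0.063]
tub 0.6 [253. 169.] 476 med [ 0.611 -0.147  0.029] lo [ 0.586 -0.179  0.002] hi [ 0.634 -0.125  0.045]
squeeze 0.67 [134. 224.] 1545 med [0.772 0.129 0.092] lo [0.756 0.106 0.009] hi [0.796 0.142 0.17 ]
squeeze 0.5 [310. 194.] 417 med [ 0.453 -0.094  0.046] lo [ 0.425 -0.164 -0.001] hi [ 0.494 -0.073  0.064]
pump 0.76 [183. 154.] 1346 med [ 0.764 -0.088  0.097] lo [ 0.743 -0.115  0.02 ] hi [ 0.797 -0.072  0.176]
napkins 0.82 [173. 199.] 1681 med [0.759 0.017 0.049] lo [ 0.722 -0.039  0.008] hi [0.806 0.045 0.052]
```

```bash
python3 - <<'E'
from h import *
a=cv2.imread("pics/top0.png"); cv2.imwrite("pics/topbig.png",cv2.resize(a,(800,600),interpolation=cv2.INTER_CUBIC))
E
```

```text
(no output)
```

View pics/topbig.png

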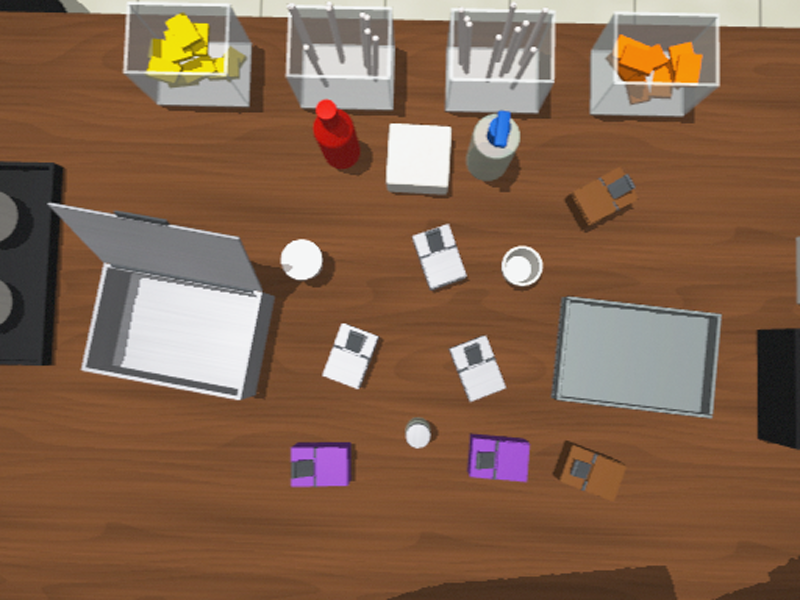

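Steel boxes (original pixels): (224,227), (305,236) and (281,164). Look-alikes: purple at (205,298) and (319,293), brown at (379,301) and (387,126). I choose the three steel ones. Next I fit their poses and check them in a crop.

```bash
cat >> h.py <<'E'
from scipy.spatial.transform import Rotation as Ro
def rect(P):
    (c,s,a)=cv2.minAreaRect((P[:,:2]*1000).astype(np.float32)); return np.round(c,1),np.round(s,1),round(a,1)
def go(xyz,yaw,o=None):
    "xyz mm world TCP, yaw deg of tool x axis; prints tool row"
    o=o or get_obs(); q=o["orientation"]; R=Ro.from_quat([q[1],q[2],q[3],q[0]])
    a=np.deg2rad(yaw); T=Ro.from_matrix(np.array([[np.cos(a),np.sin(a),0],[np.sin(a),-np.cos(a),0],[0,0,-1]]))
    d=R.inv().apply(np.array(xyz)-np.array(o["eef_pos"])*1000)
    w=(R.inv()*T).as_rotvec(); print("row",w.round(3),d.round(1))
E
python3 - <<'E'
from h import *
W=np.load("top0.npy"); a=cv2.imread("pics/top0.png")
for c in [(.479,.086),(.455,-.097),(.622,-.036)]:
    d=np.hypot(W[...,0]-c[0],W[...,1]-c[1])
    m=(d<.06)&(W[...,2]>.035); L=(d<.06)&(W[...,2]>.058)
    print("box",rect(W[m]),"lever",np.median(W[L],0).round(4),L.sum(),"z",np.percentile(W[m][:,2],[20,50,99]).round(3))
t=(W[...,1]<-.19)&(W[...,1]>-.46)&(W[...,0]>.38)&(W[...,0]<.6)&(W[...,2]>.025)&(W[...,2]<.045)
W_=W[t]; W_=W_[np.hypot(W_[:,0]-.487,W_[:,1]+.325)<.15]; print("tray",rect(W_))
p=(W[...,1]>.19)&(W[...,1]<.45)&(W[...,0]>.4)&(W[...,0]<.66)&(W[...,2]>.072)&(W[...,2]<.086)
print("pan rim",rect(W[p]),p.sum())
p=(W[...,1]>.19)&(W[...,1]<.46)&(W[...,0]>.4)&(W[...,0]<.7)&(W[...,2]>.2); print("lid top",rect(W[p]),np.percentile(W[p][:,2],98))
s=W[(W[...,1]>.44)&(W[...,1]<.7)&(W[...,2]>.02)]; print("left obst",np.percentile(s,[1,50,99],axis=0).round(3))
for R,C in [((.35,.45),(.0,.5))]: pass
cv2.imwrite("pics/crop.png",cv2.resize(a[145:265,200:330],None,fx=4,fy=4,interpolation=cv2.INTER_CUBIC))
go([500,86,120],0)
E
```

```text
box (array([478.1,  87.8]), array([54.3, 80.1]), 70.9) lever [0.5058 0.0775 0.0631] 59 z [0.044 0.046 0.066]
box (array([465. , -94.6]), array([80.3, 54.1]), 22.0) lever [ 0.4924 -0.0832  0.0635] 63 z [0.044 0.046 0.067]
box (array([624.2, -36.5]), array([80.3, 54.2]), 20.8) lever [ 0.6508 -0.0255  0.0635] 65 z [0.044 0.046 0.067]
tray (array([ 487.4, -324.9]), array([222.7, 150.1]), 84.7)
pan rim (array([508. , 328.9]), array([223.3, 153.1]), 81.0) 1111
lid top (array([628.2, 309.7]), array([223.5,  15.1]), 80.9) 0.23268899205303564
left obst [[0.453 0.44  0.02 ]
 [0.564 0.541 0.026]
 [0.751 0.613 0.08 ]]
row [ 0.    -0.     0.355] [ 498.7 -531.9  102.7]
```

View pics/crop.png

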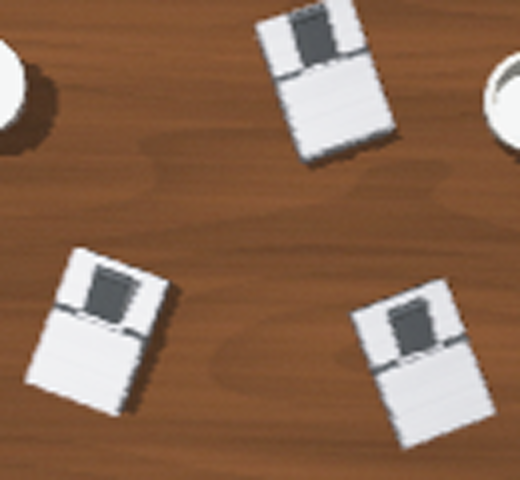

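The crop shows three plain steel boxes with dark levers at their far (+x) ends, at original px (227,222), (305,236) and (281,164). None is brown or purple.

```bash
python3 - <<'E'
from h import *
go([497.5,-81.5,80],22)
E
```

```text
row [ 0.    -0.    -0.029] [ 438.2 -375.7  142.7]
```

>>> arm_command:
  rows:
    - [0, 0, -0.004, 46, -40, 8, 0]
    - [0, 0, -0.008, 93, -80, 20, 0]
    - [0, 0, -0.012, 140, -120, 35, 0]
    - [0, 0, -0.016, 187, -160, 50, 0]
    - [0, 0, -0.02, 234, -200, 65, 0]
    - [0, 0, -0.025, 281, -241, 85, 0]
    - [0, 0, -0.029, 328, -281, 100, 0]
    - [0, 0, -0.029, 375, -321, 120, 0]
  grip_force: 20

```text
time: 2.2
eef_pos: [0.454, -0.1614, 0.1056]
orientation: [0.0, 0.982, 0.191, 0.001]
ft_force: [1.0, -0.3, -0.4]
opening: 0.0111
grasp_force: 0.0
```

```bash
python3 - <<'E'
from h import *
o=get_obs();print(o["eef_pos"],o["ft_force"],o["opening"]);go([497.5,-81.5,62],22)
E
```

```text
[ 0.45403635 -0.16135482  0.10561021] [ 0.96995851 -0.25914745 -0.38078937] 0.01107609240573818
row [ 0.001 -0.001 -0.   ] [ 70.1 -57.8  43.6]
```

>>> arm_command:
  rows:
    - [0, 0, 0, 32, -28, 10, 0]
    - [0, 0, 0, 63, -55, 20, 0]
    - [0, 0, 0, 63, -55, 25, 0]
    - [0, 0, 0, 63, -55, 30, 0]
    - [0, 0, 0, 63, -55, 34, 0]
    - [0, 0, 0, 63, -55, 38, 0]
    - [0, 0, 0, 63, -55, 41, 0]
    - [0, 0, 0, 63, -55, 42, 0]

```text
time: 3.2
eef_pos: [0.4914, -0.0887, 0.064]
orientation: [0.0, 0.982, 0.19, 0.001]
ft_force: [2.2, 1.6, 5.0]
opening: 0.0003
grasp_force: 2.3
```

>>> arm_command:
  rows:
    - [0, 0, 0, 0, 0, 0, 0]
    - [0, 0, 0, 0, 0, 0.5, 0]
    - [0, 0, 0, 0, 0, 1, 0]
    - [0, 0, 0, 0, 0, 1, 0]
    - [0, 0, 0, 0, 0, 1, 0]
    - [0, 0, 0, 0, 0, 1, 0]
    - [0, 0, 0, 0, 0, 1, 0]
    - [0, 0, 0, 0, 0, 1, 0]

```text
time: 4.2
eef_pos: [0.4918, -0.0884, 0.0631]
orientation: [0.0, 0.982, 0.191, 0.001]
ft_force: [3.8, 0.3, 5.4]
opening: 0.0004
grasp_force: 2.5
```

```bash
python3 - <<'E'
from h import *
go([657,-24,85],21)
E
```

```text
row [ 0.001 -0.002  0.017] [177.4   2.2 -21.5]
```

>>> arm_command:
  rows:
    - [0, 0, 0, 0, 0, -24, 0]
    - [0, 0, 0, 55, 1, -24, 0]
    - [0, 0, 0.017, 115, 2, -24, 0]
    - [0, 0, 0.017, 177, 2, -22, 0]
    - [0, 0, 0.017, 177, 2, -18, 0]
    - [0, 0, 0.017, 177, 2, -10, 0]
    - [0, 0, 0.017, 177, 2, -3, 0]
    - [0, 0, 0.017, 177, 2, 0, 0]

```text
time: 5.2
eef_pos: [0.6544, -0.0243, 0.0621]
orientation: [-0.0, 0.983, 0.182, -0.001]
ft_force: [1.1, 0.9, -0.3]
opening: 0.0005
grasp_force: 0.6
```

>>> arm_command:
  rows:
    - [0, 0, 0, 0, 0, 0, 0]
    - [0, 0, 0, 0, 0, 2, 0]
    - [0, 0, 0, 0, 0, 4, 0]
    - [0, 0, 0, 0, 0, 6, 0]
    - [0, 0, 0, 0, 0, 8, 0]
    - [0, 0, 0, 0, 0, 10, 0]
    - [0, 0, 0, 0, 0, 11, 0]
    - [0, 0, 0, 0, 0, 12, 0]

```text
time: 6.2
eef_pos: [0.6554, -0.0238, 0.0505]
orientation: [-0.0, 0.983, 0.182, -0.0]
ft_force: [1.6, -0.1, 0.3]
opening: 0.0008
grasp_force: 0.3
```

```bash
python3 - <<'E'
from h import *
go([511,76.5,85],21)
E
```

```text
row [-0.  0.  0.] [ -98.8 -145.4  -34.5]
```

>>> arm_command:
  rows:
    - [0, 0, 0, 0, 0, -34, 0]
    - [0, 0, 0, -33, -48, -34, 0]
    - [0, 0, 0, -66, -97, -34, 0]
    - [0, 0, 0, -99, -145, -34, 0]
    - [0, 0, 0, -99, -145, -27, 0]
    - [0, 0, 0, -99, -145, -20, 0]
    - [0, 0, 0, -99, -145, -13, 0]
    - [0, 0, 0, -99, -145, -11, 0]

```text
time: 7.2
eef_pos: [0.5121, 0.0754, 0.0611]
orientation: [0.0, 0.983, 0.182, 0.0]
ft_force: [0.8, 0.0, 1.3]
opening: 0.0003
grasp_force: 0.6
```

>>> arm_command:
  rows:
    - [0, 0, 0, 0, 0, 0, 0]
    - [0, 0, 0, 0, 0, 2, 0]
    - [0, 0, 0, 0, 0, 4, 0]
    - [0, 0, 0, 0, 0, 6, 0]
    - [0, 0, 0, 0, 0, 8, 0]
    - [0, 0, 0, 0, 0, 10, 0]
    - [0, 0, 0, 0, 0, 12, 0]
    - [0, 0, 0, 0, 0, 12, 0]

```text
time: 8.2
eef_pos: [0.5111, 0.076, 0.0499]
orientation: [-0.0, 0.983, 0.182, -0.0]
ft_force: [-1.1, 0.4, 6.9]
opening: 0.0007
grasp_force: 3.0
```

```bash
python3 - <<'E'
from h import *
o=get_obs(); c=np.array([478,87.8])
go([478,87.8,100],-19.1)
E
```

```text
row [-0.   0.   0.7] [-26.6 -22.9 -50.1]
```

>>> arm_command:
  rows:
    - [0, 0, 0, 0, 0, -30, 0.3]
    - [0, 0, 0.17, -10, -10, -50, 0.9]
    - [0, 0, 0.34, -20, -18, -50, 0.9]
    - [0, 0, 0.51, -27, -23, -50, 0.9]
    - [0, 0, 0.68, -27, -23, -50, 0.9]
    - [0, 0, 0.7, -27, -23, -50, 0.9]
    - [0, 0, 0.7, -27, -23, -50, 0.9]
    - [0, 0, 0.7, -27, -23, -50, 0.9]

```text
time: 9.2
eef_pos: [0.4776, 0.0877, 0.0995]
orientation: [0.0, 0.986, -0.165, -0.0]
ft_force: [-0.4, 0.5, 0.2]
opening: 0.077
grasp_force: 0.0
```

```bash
python3 - <<'E'
from h import *
o=get_obs(); print(o["opening"])
go([478,87.8,10],-19.1)
im=get_image("side"); cv2.imwrite("pics/s1.png",im["frame"]); W=world(im)
for c in [(.479,.086),(.465,-.095),(.624,-.036)]:
    d=np.hypot(W[...,0]-c[0],W[...,1]-c[1]); m=(d<.045)&(W[...,2]>.035)&(W[...,2]<.075); print(np.percentile(W[m][:,2],[50,98]),rect(W[m]))
E
```

```text
0.07698907787553395
row [0.    0.    0.002] [ 0.4 -0.2 89.5]
[0.04724841 0.06624276] (array([477.4,  89.9]), array([55.4, 81.5]), 70.9)
[0.04711081 0.05038156] (array([436.8, -83.7]), array([55.8, 27.6]), 54.3)
[0.04727222 0.06587579] (array([623.6, -34.7]), array([81.5, 58.1]), 20.8)
```

View pics/s1.png

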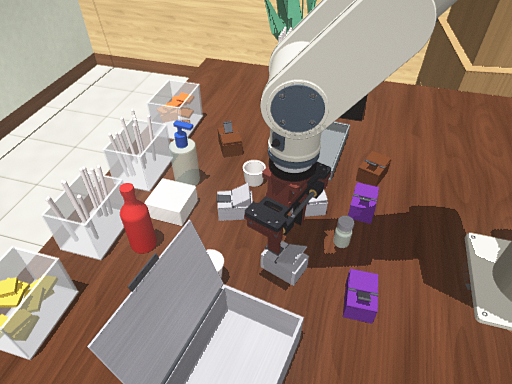

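The side picture shows the flaps raised on the box under the gripper (285,262) and the far box (235,203). Box 2 (315,203) is seized. Now descend and grip box 1.

>>> arm_command:
  rows:
    - [0, 0, 0, 0, 0, 40, 0.9]
    - [0, 0, 0, 0, 0, 75, 0.9]
    - [0, 0, 0, 0, 0, 89, 0.9]
    - [0, 0, 0, 0, 0, 89, 0.5]
    - [0, 0, 0, 0, 0, 89, 0.5]
    - [0, 0, 0, 0, 0, 89, 0.5]
    - [0, 0, 0, 0, 0, 89, 0.5]
    - [0, 0, 0, 0, 0, 89, 0.5]
  grip_force: 25

```text
time: 10.25
eef_pos: [0.4785, 0.0879, 0.0117]
orientation: [-0.0, 0.986, -0.166, 0.001]
ft_force: [-0.3, -0.1, 7.0]
opening: 0.0535
grasp_force: 25.0
```

```bash
python3 - <<'E'
from h import *
o=get_obs(); print(o["opening"])
a=np.deg2rad(-9); ex=np.array([np.cos(a),np.sin(a)]); ey=np.array([-np.sin(a),np.cos(a)]); c=np.array([507,329])
for y in (44,-44):
    t=c-5*ex+y*ey; print(t.round(1)); go([*t,120],-9); go([*t,17],-9)
E
```

```text
0.05352568172950735
[508.9 373.2]
row [-0.001 -0.002 -0.176] [ -64.3 -279.7 -108.2]
row [-0.001 -0.002 -0.176] [ -64.5 -279.6   -5.2]
[495.2 286.3]
row [-0.001 -0.002 -0.176] [ -48.9 -193.  -108.2]
row [-0.001 -0.002 -0.176] [ -49.1 -192.9   -5.2]
```

>>> arm_command:
  rows:
    - [0, 0, 0, 0, 0, -55, 0.5]
    - [0, 0, 0, 0, 0, -112, 0.5]
    - [0, 0, -0.05, -10, -50, -118, 0.5]
    - [0, 0, -0.1, -23, -105, -118, 0.5]
    - [0, 0, -0.14, -36, -160, -118, 0.5]
    - [0, 0, -0.176, -50, -215, -118, 0.5]
    - [0, 0, -0.176, -64, -270, -118, 0.5]
    - [0, 0, -0.176, -64, -280, -118, 0.5]

```text
time: 11.25
eef_pos: [0.5083, 0.3766, 0.1286]
orientation: [-0.001, 0.997, -0.077, 0.0]
ft_force: [0.3, -0.3, -3.3]
opening: 0.0536
grasp_force: 25.0
```

```bash
python3 - <<'E'
from h import *
o=get_obs(); print(o["opening"])
go([508.9,373.2,18],-9)
E
```

```text
0.05363105447578541
row [-0.001 -0.001  0.003] [  1.1   3.4 110.6]
```

>>> arm_command:
  rows:
    - [0, 0, 0, 1, 3, 40, 0.5]
    - [0, 0, 0, 1, 3, 80, 0.5]
    - [0, 0, 0, 1, 3, 102, 0.5]
    - [0, 0, 0, 1, 3, 108, 0.5]
    - [0, 0, 0, 1, 3, 111, 0.5]
    - [0, 0, 0, 1, 3, 111, 0.5]
    - [0, 0, 0, 1, 3, 111, 0.7]
    - [0, 0, 0, 1, 3, 111, 0.7]

```text
time: 12.25
eef_pos: [0.5099, 0.3707, 0.0187]
orientation: [-0.001, 0.997, -0.078, 0.001]
ft_force: [-0.2, -0.3, -0.0]
opening: 0.061
grasp_force: 0.0
```

```bash
python3 - <<'E'
from h import *
go([508.9,373.2,125],-9)
go([624.2,-36.5,125],20.8)
E
```

```text
row [-0.001 -0.001 -0.   ] [  -1.2   -2.5 -106.3]
row [-0.001 -0.002 -0.52 ] [ 176.8  384.1 -106.6]
```

>>> arm_command:
  rows:
    - [0, 0, 0, 0, 0, -55, 0.7]
    - [0, 0, 0, 0, 0, -108, 0.7]
    - [0, 0, 0, 0, 60, -108, 0.7]
    - [0, 0, 0, 0, 120, -108, 0.9]
    - [0, 0, -0.1, 0, 180, -108, 0.9]
    - [0, 0, -0.25, 20, 235, -108, 0.9]
    - [0, 0, -0.4, 65, 275, -108, 0.9]
    - [0, 0, -0.52, 110, 315, -108, 0.9]

```text
time: 13.25
eef_pos: [0.5697, 0.0402, 0.1266]
orientation: [0.0, 0.983, 0.182, 0.001]
ft_force: [-0.3, 0.2, -0.3]
opening: 0.0791
grasp_force: 0.0
```

```bash
python3 - <<'E'
from h import *
go([624.2,-36.5,10],20.8)
im=get_image("top"); W=world(im); cv2.imwrite("pics/t2.png",im["frame"])
m=(np.hypot(W[...,0]-.509,W[...,1]-.372)<.055)&(W[...,2]>.043)&(W[...,2]<.09); print(rect(W[m]),np.percentile(W[m][:,2],[50,98]))
E
```

```text
row [ 0.    -0.002  0.004] [ 23.1  91.  116.7]
(array([510.3, 368.3]), array([56.2, 81.3]), 81.2) [0.05379704 0.07219226]
```

>>> arm_command:
  rows:
    - [0, 0, 0, 12, 46, 10, 0.9]
    - [0, 0, 0.004, 23, 91, 20, 0.9]
    - [0, 0, 0.004, 23, 91, 40, 0.9]
    - [0, 0, 0.004, 23, 91, 85, 0.9]
    - [0, 0, 0.004, 23, 91, 114, 0.9]
    - [0, 0, 0.004, 23, 91, 115, 0.9]
    - [0, 0, 0.004, 23, 91, 115, 0.5]
    - [0, 0, 0.004, 23, 91, 115, 0.5]

```text
time: 14.3
eef_pos: [0.6233, -0.0348, 0.0122]
orientation: [0.0, 0.984, 0.179, 0.001]
ft_force: [0.0, 0.2, -0.2]
opening: 0.0626
grasp_force: 0.0
```

>>> arm_command:
  rows:
    - [0, 0, 0, 0, 0, 0, 0.5]
    - [0, 0, 0, 0, 0, 0, 0.5]
    - [0, 0, 0, 0, 0, 0, 0.5]
    - [0, 0, 0, 0, 0, -20, 0.5]
    - [0, 0, 0, 0, 0, -60, 0.5]
    - [0, 0, 0, 0, 0, -115, 0.5]
    - [0, 0, 0, 0, 0, -117, 0.5]
    - [0, 0, 0, 0, 0, -117, 0.5]

```text
time: 15.3
eef_pos: [0.6216, -0.0351, 0.1277]
orientation: [-0.0, 0.984, 0.178, -0.0]
ft_force: [0.1, 0.4, -3.9]
opening: 0.0537
grasp_force: 25.0
```

```bash
python3 - <<'E'
from h import *
go([495.2,286.3,125],-9); go([450,150,125],-9)
E
```

```text
row [-0.     0.     0.516] [  -5.5 -345.3    2.7]
row [-0.     0.     0.516] [ -95.7 -233.6    2.7]
```

>>> arm_command:
  rows:
    - [0, 0, 0.08, -20, -50, 0, 0.5]
    - [0, 0, 0.2, -42, -100, 0, 0.5]
    - [0, 0, 0.3, -66, -152, 0, 0.5]
    - [0, 0, 0.4, -88, -205, 0, 0.5]
    - [0, 0, 0.516, -88, -240, 0, 0.5]
    - [0, 0, 0.516, -53, -285, 0, 0.5]
    - [0, 0, 0.516, -20, -330, 0, 0.5]
    - [0, 0, 0.516, -6, -345, 0, 0.5]

```text
time: 16.3
eef_pos: [0.495, 0.288, 0.1259]
orientation: [0.001, 0.997, -0.077, -0.001]
ft_force: [0.3, -0.1, -4.0]
opening: 0.0539
grasp_force: 25.0
```

```bash
python3 - <<'E'
from h import *
o=get_obs(); print(o["opening"])
go([495.2,286.3,18],-9)
E
```

```text
0.05393470094925367
row [0.001 0.002 0.002] [  0.7   1.5 107.9]
```

>>> arm_command:
  rows:
    - [0, 0, 0, 1, 2, 40, 0.5]
    - [0, 0, 0, 1, 2, 80, 0.5]
    - [0, 0, 0, 1, 2, 100, 0.5]
    - [0, 0, 0, 1, 2, 105, 0.5]
    - [0, 0, 0, 1, 2, 108, 0.5]
    - [0, 0, 0, 1, 2, 108, 0.5]
    - [0, 0, 0, 1, 2, 108, 0.7]
    - [0, 0, 0, 1, 2, 108, 0.7]

```text
time: 17.3
eef_pos: [0.497, 0.2842, 0.0207]
orientation: [-0.001, 0.997, -0.079, 0.001]
ft_force: [0.3, -0.5, -0.0]
opening: 0.0612
grasp_force: 0.0
```

```bash
python3 - <<'E'
from h import *
go([430,150,125],-9); go([465,-94.6,125],22)
E
```

```text
row [-0.001 -0.002 -0.   ] [ -45.   142.9 -104.5]
row [-0.001 -0.002 -0.541] [  27.8  379.  -104.7]
```

>>> arm_command:
  rows:
    - [0, 0, 0, 0, 0, -50, 0.7]
    - [0, 0, 0, 0, 0, -104, 0.7]
    - [0, 0, 0, -10, 60, -104, 0.7]
    - [0, 0, -0.1, -20, 120, -104, 0.9]
    - [0, 0, -0.2, -15, 180, -104, 0.9]
    - [0, 0, -0.32, -5, 240, -104, 0.9]
    - [0, 0, -0.43, 10, 300, -104, 0.9]
    - [0, 0, -0.541, 24, 360, -104, 0.9]

```text
time: 18.3
eef_pos: [0.464, -0.0776, 0.1245]
orientation: [0.0, 0.981, 0.193, 0.001]
ft_force: [0.7, -0.7, -0.0]
opening: 0.0789
grasp_force: 0.0
```

```bash
python3 - <<'E'
from h import *
go([465,-94.6,11],22)
im=get_image("top"); W=world(im); cv2.imwrite("pics/t3.png",im["frame"])
for c in [(.51,.368),(.496,.285)]:
  m=(np.hypot(W[...,0]-c[0],W[...,1]-c[1])<.05)&(W[...,2]>.043)&(W[...,2]<.09); print(rect(W[m]),np.percentile(W[m][:,2],[50,98]))
E
```

```text
row [ 0.001 -0.002  0.004] [ -5.7  16.  113.5]
(array([510.1, 368.5]), array([55.3, 81.6]), 80.5) [0.05353738 0.0712336 ]
(array([499.2, 282.3]), array([56. , 81.7]), 81.1) [0.05366398 0.07213956]
```

View pics/t3.png

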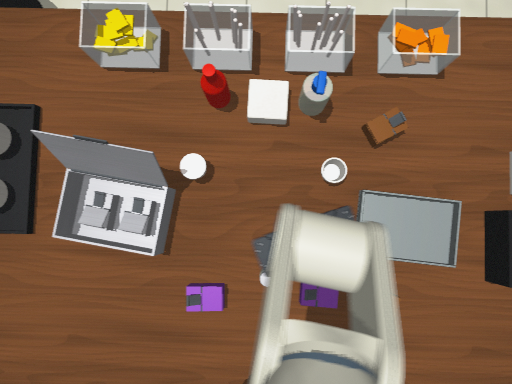

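Both free boxes stand in the pan at (97,210) and (137,215) with their flaps up. Now the seized box.

>>> arm_command:
  rows:
    - [0, 0, 0, -6, 16, 10, 0.9]
    - [0, 0, 0.004, -6, 16, 45, 0.9]
    - [0, 0, 0.004, -6, 16, 90, 0.9]
    - [0, 0, 0.004, -6, 16, 112, 0.9]
    - [0, 0, 0.004, -6, 16, 113, 0.9]
    - [0, 0, 0.004, -6, 16, 113, 0.5]
    - [0, 0, 0.004, -6, 16, 113, 0.5]
    - [0, 0, 0.004, -6, 16, 113, 0.5]

```text
time: 19.35
eef_pos: [0.4646, -0.0927, 0.0115]
orientation: [0.0, 0.982, 0.189, 0.001]
ft_force: [-0.8, 1.4, 4.5]
opening: 0.0538
grasp_force: 24.9
```

>>> arm_command:
  rows:
    - [0, 0, 0, 0, 0, 0, 0.5]
    - [0, 0, 0, 0, 0, 0, 0.5]
    - [0, 0, 0, 0, 0, -20, 0.5]
    - [0, 0, 0, 0, 0, -50, 0.5]
    - [0, 0, 0, 0, 0, -90, 0.5]
    - [0, 0, 0, 0, 0, -90, 0.5]
    - [0, 0, 0, 0, 0, -90, 0.5]
    - [0, 0, 0, 0, 0, -90, 0.5]

```text
time: 20.35
eef_pos: [0.4629, -0.0925, 0.0994]
orientation: [-0.001, 0.982, 0.189, -0.001]
ft_force: [-0.2, 0.4, -2.4]
opening: 0.054
grasp_force: 24.9
```

```bash
python3 - <<'E'
from h import *
go([487,-310,100],-5.3)
E
```

```text
row [-0.001  0.002  0.472] [-58.2 211.   -0.8]
```

>>> arm_command:
  rows:
    - [0, 0, 0.1, -14, 50, 0, 0.5]
    - [0, 0, 0.22, -28, 102, 0, 0.5]
    - [0, 0, 0.34, -42, 153, 0, 0.5]
    - [0, 0, 0.472, -56, 203, 0, 0.5]
    - [0, 0, 0.472, -58, 211, 0, 0.5]
    - [0, 0, 0.472, -58, 211, 30, 0.5]
    - [0, 0, 0.472, -58, 211, 60, 0.5]
    - [0, 0, 0.472, -58, 211, 70, 0.5]

```text
time: 21.35
eef_pos: [0.4864, -0.3081, 0.028]
orientation: [-0.001, 0.999, -0.045, -0.002]
ft_force: [-1.0, 0.1, -1.9]
opening: 0.0536
grasp_force: 24.9
```

>>> arm_command:
  rows:
    - [0, 0, 0, 0, 0, 6, 0.5]
    - [0, 0, 0, 0, 0, 12, 0.5]
    - [0, 0, 0, 0, 0, 12, 0.5]
    - [0, 0, 0, 0, 0, 12, 0.7]
    - [0, 0, 0, 0, 0, 12, 0.7]
    - [0, 0, 0, 0, 0, 12, 0.7]
    - [0, 0, 0, 0, 0, -30, 0.7]
    - [0, 0, 0, 0, 0, -90, 0.7]

```text
time: 22.35
eef_pos: [0.4872, -0.3095, 0.1204]
orientation: [-0.001, 0.999, -0.046, -0.002]
ft_force: [0.0, 0.7, 0.7]
opening: 0.0616
grasp_force: 0.0
```

```bash
python3 - <<'E'
from h import *
im=get_image("side"); W=world(im); cv2.imwrite("pics/s4.png",im["frame"])
m=(np.hypot(W[...,0]-.487,W[...,1]+.31)<.055)&(W[...,2]>.042)&(W[...,2]<.09); print(rect(W[m]),np.percentile(W[m][:,2],[50,98]))
a=np.deg2rad(-9); ex=np.array([np.cos(a),np.sin(a)]); ey=np.array([-np.sin(a),np.cos(a)]); c=np.array([507,329])
for x,y in ((170,-40),(170,0),(60,0)):
  t=c+x*ex+y*ey; print(t); go([*t,250],-9); go([*t,170],-9)
E
```

```text
(array([ 487.2, -309.5]), array([57.7, 80.4]), 84.9) [0.05119211 0.06617731]
[668.6496393  262.89860732]
row [ 0.004 -0.008  0.065] [ 124.4 -588.5 -122.6]
row [ 0.004 -0.008  0.065] [ 123.8 -588.8  -42.6]
[674.9070179  302.40614094]
row [ 0.004 -0.008  0.065] [ 127.  -628.4 -122.7]
row [ 0.004 -0.008  0.065] [ 126.4 -628.7  -42.7]
[566.26130044 319.6139321 ]
row [ 0.004 -0.008  0.065] [  17.3 -635.5 -123.6]
row [ 0.004 -0.008  0.065] [  16.6 -635.9  -43.6]
```

>>> arm_command:
  rows:
    - [0, 0, 0, 0, -20, -50, 0.3]
    - [0, 0, 0, 10, -50, -100, 0]
    - [0, 0, 0, 25, -105, -125, 0]
    - [0, 0, 0, 40, -165, -127, 0]
    - [0, 0, 0.02, 60, -222, -127, 0]
    - [0, 0, 0.04, 80, -280, -127, 0]
    - [0, 0, 0.05, 100, -338, -127, 0]
    - [0, 0, 0.065, 118, -396, -127, 0]

```text
time: 23.4
eef_pos: [0.643, 0.0752, 0.2478]
orientation: [-0.0, 0.997, -0.079, 0.0]
ft_force: [0.2, -0.5, 0.8]
opening: 0.0001
grasp_force: 0.0
```

```bash
python3 - <<'E'
from h import *
go([675,302,250],-9); go([675,302,170],-9)
E
```

```text
row [-0.    -0.001 -0.001] [  -4.  -229.    -2.2]
row [-0.    -0.001 -0.001] [  -4.  -229.    77.8]
```

>>> arm_command:
  rows:
    - [0, 0, 0, 6, -60, -3, 0]
    - [0, 0, 0, 6, -120, -3, 0]
    - [0, 0, 0, 2, -175, -3, 0]
    - [0, 0, 0, -4, -229, -3, 0]
    - [0, 0, 0, -4, -229, 30, 0]
    - [0, 0, 0, -4, -229, 75, 0]
    - [0, 0, 0, -20, -229, 78, 0]
    - [0, 0, 0, -35, -229, 78, 0]

```text
time: 24.4
eef_pos: [0.6428, 0.3051, 0.1704]
orientation: [-0.0, 0.997, -0.079, 0.0]
ft_force: [0.1, 0.4, 1.2]
opening: 0.0006
grasp_force: 0.2
```

>>> arm_command:
  rows:
    - [0, 0, 0, -12, 0, 0, 0]
    - [0, 0, 0, -24, 0, 0, 0]
    - [0, 0, 0, -36, 0, 0, 0]
    - [0, 0, 0, -46, 0, 0, 0]
    - [0, 0, 0, -56, 0, 0, 0]
    - [0, 0, 0, -66, 0, 0, 0]
    - [0, 0, 0, -76, 0, 0, 0]
    - [0, 0, 0, -80, 0, 0, 0]

```text
time: 25.4
eef_pos: [0.5639, 0.3176, 0.1695]
orientation: [0.0, 0.997, -0.078, -0.0]
ft_force: [0.5, -0.6, -0.2]
opening: 0.0008
grasp_force: 0.0
```

```bash
python3 - <<'E'
from h import *
im=get_image("side"); W=world(im); cv2.imwrite("pics/s5.png",im["frame"])
a=np.deg2rad(-9); ex=np.array([np.cos(a),np.sin(a)]); print((get_obs()["eef_pos"][:2]*1000-[507,329])@ex)
E
```

```text
57.74790947384353
```

View pics/s5.png

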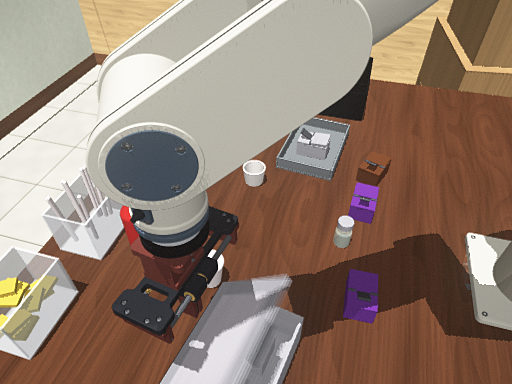

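The lid is past upright and falling, and the seized box stands in the tray (314,145). Raise the arm clear and check.

>>> arm_command:
  rows:
    - [0, 0, 0, 0, 0, -30, 0]
    - [0, 0, 0, 0, 0, -80, 0]
    - [0, 0, 0, 0, 40, -100, 0]
    - [0, 0, 0, 0, 100, -100, 0]
    - [0, 0, 0, 0, 160, -100, 0]
    - [0, 0, 0, 0, 220, -100, 0]
    - [0, 0, 0, 0, 280, -100, 0]
    - [0, 0, 0, 0, 300, -100, 0]

```text
time: 26.45
eef_pos: [0.517, 0.0183, 0.2698]
orientation: [0.0, 0.997, -0.08, 0.0]
ft_force: [-0.6, 0.0, 0.1]
opening: 0.0007
grasp_force: 0.0
```

```bash
python3 - <<'E'
from h import *
im=get_image("side"); W=world(im); cv2.imwrite("pics/s6.png",im["frame"])
m=(W[...,1]>.23)&(W[...,1]<.42)&(W[...,0]>.44)&(W[...,0]<.57)&(W[...,2]>.04); P=W[m]
A=np.c_[P[:,:2],np.ones(len(P))]; print(np.linalg.lstsq(A,P[:,2],rcond=None)[0],np.percentile(P[:,2],[2,50,98]))
im=get_image("top"); W=world(im)
m=(W[...,1]>.23)&(W[...,1]<.42)&(W[...,0]>.44)&(W[...,0]<.57)&(W[...,2]>.04); P=W[m]
A=np.c_[P[:,:2],np.ones(len(P))]; print(np.linalg.lstsq(A,P[:,2],rcond=None)[0],np.percentile(P[:,2],[2,50,98]))
print(get_obs()["qvel"].round(3))
E
```

```text
[-0.00311713  0.00971264  0.08275597] [0.08118575 0.08428193 0.08659219]
[ 0.00080626 -0.00081245  0.08474234] [0.08133428 0.08492453 0.08812252]
[ 0.048  0.012 -0.014  0.017 -0.002  0.032]
```

View pics/s6.png

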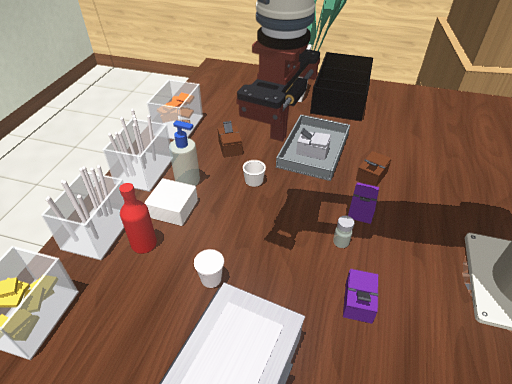

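The lid lies flat (slope about 0) and nothing else has moved. Handing in.

```bash
python3 -c "
from bench import *
print(finish_job())"
```

```text
the job is handed in; nothing more can be done
None
```

I handed the job in at about 26.5 s: the two free boxes stand in the pan with their flaps up, the seized one is flat in the grey tray, the pan's lid is shut, and the bystanders look undisturbed in the last picture; no verdict came back.

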